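# Tip a cartridge out of its pocket tray, load the reader and start it with the key

### The arm

A 6-joint arm with a two-finger parallel gripper is mounted at the origin on a cart in front of the work surface, level with it; the furniture and walls round the work are solid. World frame = base frame: x ahead of the robot, y to its left, z up, the work surface at z = 0. Lengths are in mm, angles in rad, forces in N, time in s.
With the tool pointing down it reaches from about 250 to 800 mm from the base axis. Payload 8.5 kg.
Tool frame: the origin (TCP) lies where the fingers leave the gripper's body, on its centre line; the fingertips stand 73 mm ahead of it and the grasp point (between the pads) lies 54 mm ahead of it; z points along the fingers, y is the line along which they close (so a half turn about z gives the same grasp; the last joint's range is limited). The gripper opens to 85 mm and grips with 20 to 120 N. Pads are 22 mm wide; open, the fingers measure 114 mm over their backs; the gripper's body (76 mm by 85 mm) begins 54 mm behind the grasp point. The pads swing forward as they close: fully open they stand 13 mm farther back than shut.
Start: joints at [1.195, 0.238, -0.013, 1.319, 0, 1.571], TCP at [192.669, 488.329, 303.876] pointing down, gripper open.
Joint ranges: [-2.66, 2.66], [-1.03, 1.9], [-1.14, 1.46], [-1.82, 2.27], [-1.45, 1.34], [-3.14, 3.14]. Speed limits (rad/s): [2.22, 2.22, 2.79, 3.14, 3.14, 3.14].

### API

Orientations are given as a rotation vector (axis times angle).
In Python, from station import arm, vision, ticket gives the robot as it stands. The module is installed in compiled form; this text tells all that it offers.
- The arm moves only by the tool jog_arm, never from a script. Its argument "motion" is a list of rows, each an object with "dr": the turn, a rotation vector about the world's x, y, z in degrees, a list of three; "travel": the shift along the world's x, y, z in mm, a list of three; "hand": the finger opening in mm, from 0 to 85.4. In form: [{"dr": [ax, ay, az], "travel": [dx, dy, dz], "hand": hand}, ...]. A call has exactly 10 rows; each row shifts and turns the commanded pose from where the row before left it; what a row does not reach is not made up. A row lasts 1/12 s, in which the tool goes at most 41.7 mm and 7.16 degrees, less where a joint would pass 70% of its speed; a pose out of reach is approached as far as the arm can. A call is refused whole if a number of a shift passes 41.7 or a number of a turn 7.16, either way. A call with a gripper value outside its range is refused whole. The fingers move at their own pace and stop on an object; "squeeze" is the grip in N (left out, the last holds). Time passes only in rows, so rows that do not move let the fingers close, or fill a call up. It gives the time, the measured TCP pose, the force, the opening and the grip force at its end, in the units of the state.
- arm.state(): the state, without advancing time (a new reading comes with each control period).
- vision.grab_frame(name): name is "side" or "top"; returns the picture (480x640x3 uint8, red, green, blue); there is no depth.
- vision.get_calibration(name): a dict with "intrinsics" (3x3 intrinsics, pixels), "view" (4x4, takes a point from world to camera coordinates). Camera axes: x right, y down, z forward; pixel columns grow to the right and rows downward; lengths in mm; the calibration is good to about 2 mm. A picture is of the moment at which its call begins. get_calibration takes no time and is no camera call.
- ticket.sign_off(): hands the job in; it is judged then, once.
The state is a dict: "time": time; "joint_positions": joint angles; "qvel": joint speeds; "joint_torque": joint torques, N m; "tool_pos": TCP position; "tool_rot": TCP orientation; "wrist_force": force on the tool from outside, world axes, zero at the start; "torque": the same for the moment, N m; "grip_width": finger opening in mm; "grip_force": force on a finger pad.
Only numpy, scipy, OpenCV 4.12 (cv2) and the standard library are available. Lean on these libraries where they do the work, as an engineer would, in place of code of your own. Each camera call takes 0.05 s, during which the arm holds its last target. There are 200 camera calls.

### The job

Press down the ribbed near end of the white cartridge with the single round window until it tips up in its tray pocket, pluck it out by its raised end and set it down, without dropping it, flat on the reader's raised metal bed, window up, along the bed and centred between its end stops. Once it lies there released, turn the key clockwise to its stop and let go so that it springs back. Leave the two slotted cartridges flat in their pockets and the beaker, bottle and timer undisturbed.

Things in the scene. Friction and masses are not known exactly. Their poses are not given: they have to be found in the camera images.
- tray: Grey pocket tray, fixed, 140 (x) x 184 (y) x 49 mm high; origin at the centre of its underside, +x is its far end (away from the robot), z up. Three pockets at y = +58, 0, -58 mm, each 118 mm long (x -59 to +59) and 48 mm wide, 10 mm walls between. In each a cartridge lies on a stiff rocker plate, top 30 mm above the bench; a lip at the plate's near end keeps the cartridge from sliding off.
- rocker_left (a joint): Rocker under the pocket at tray y = +58 mm, rad: 0 flat (as found), 0.5 at its stop, near (-x) end down, far end raised. Hinge along y at tray x = -6 mm, 28.5 mm above the bench, hollow below. It yields to about 2 to 5 N pressed on the cartridge 35 mm near of the hinge (a broad fingertip goes 10 to 17 mm down), stays where left, and resists sharply at the stop. The cartridge turns with it.
- rocker_mid (a joint): The same for the pocket at tray y = 0.
- rocker_right (a joint): The same for the pocket at tray y = -58 mm.
- round_cartridge_center (a point): Centre, half-way up, of the cartridge to load: white block 110 (x) x 44 (y) x 18 mm, about 90 g, round dark 31 mm window on top; x away from its ribbed near end (ribs 32 to 44 mm towards -x: press there), z up. In any of the three pockets, top 1 mm below the tray's top, 2 mm gaps beside it. Tipped to 0.5 rad, its far (+x) end rises about 30 mm, clear of the tray: grip across the 44 mm.
- slot_cartridge_1_center (a point): A cartridge of the same size with three long parallel slots in place of the round window; to be left flat in its pocket. Centre, half-way up; axes as for the other.
- slot_cartridge_2_center (a point): The second slotted cartridge, alike; to be left flat in its pocket.
- bed (a point): Centre of the top of the reader's bed, an aluminium bar 132 mm long (x) and 36 mm wide (y), narrower than the cartridge. Its top is 60 mm above the bench and 20 mm above the deck of the white reader (fixed, 150 x 190 mm), so fingers beside a cartridge are free. Stops 6 mm high at both ends, 124 mm apart. z up. A cartridge lying there has its centre 9 mm above this point.
- key (a joint): Key, rad: 0 at run (rest, its bow along the reader's and bed's x), growing clockwise seen from above to 1.0 at its stop (start). A spring (0.03 N m at 0, 0.11 N m at the stop) drives it back to 0 when let go.
- key_bow (a point): Grip point on the key's vertical axis, in its black bow, an upright plate 28 (x) x 9 (y) x 26 mm high, reaching from 15 mm below to 11 mm above this point. A steel collar of radius 14 mm ends 23 mm below it; the deck is 29 mm below it. The key stands 100 mm from the bed's middle line, on its +y side. The axes turn with the key; at rest they are the bed's.
- beaker: Glass beaker, diameter 65 x 85 mm, bystander left of the reader; origin at the centre of its underside.
- bottle: Small reagent bottle with screw cap, 46 x 46 x 92 mm, bystander behind the tray; origin at the centre of its underside.
- timer: Flat white lab timer, 62 x 66 x 18 mm, bystander right of the tray; origin at the centre of its underside.
Mind the look-alikes: they are no part of the job. What is shaped like the part that bears round_cartridge_center but green is not meant.

How it is judged:
By the outcome, as a careful person would: the job done as asked, in the order asked, and still so for the second after the job is handed in, with the robot touching nothing.
It also fails if it takes over 54 s, if anything falls off the work surface, if the arm or the gripper's body presses on something with over 40 N, if the wrist force passes 120 N, or if a joint passes its speed limit or range.

## Working session

There is one attempt and no reset: what is moved stays moved. The work goes in short steps, Python scripts to look and compute and a tool call to move; the robot and the scene stay as the last step left them, time stands still between calls to the robot, and variables do not carry over. Pictures are saved under pics/ and viewed, at most 10 in all, crops included, and the job is handed in when it is done.

Besides the shell and the picture viewer there is one more tool, called after "Request:" in YAML: its name, and indented under it one key for each argument. jog_arm: Moves the arm, as the interface text tells. Its arguments: {"type":"object","properties":{"motion":{"type":"array","items":{"type":"object","properties":{"dr":{"type":"array","items":{"type":"number"}},"travel":{"type":"array","items":{"type":"number"}},"hand":{"type":"number"}}}},"squeeze":{"type":"number"}},"required":["motion"]}

```bash
mkdir -p pics
python3 - <<'E'
from station import arm, vision
import cv2
s=arm.state();print({k:s[k] for k in('time','tool_pos','tool_rot','grip_width','wrist_force')})
for n in('side','top'):
    cv2.imwrite(f'pics/{n}0.png',vision.grab_frame(n)[:,:,::-1]); c=vision.get_calibration(n);print(n,c['intrinsics'],c['view'])
E
```

```text
{'time': 0.0, 'tool_pos': array([192.55952279, 488.06135891, 303.26053844]), 'tool_rot': array([-5.86744725e-01, -3.08604109e+00,  2.29691222e-03]), 'grip_width': 85.60500590916078, 'wrist_force': array([ 0.57376443, -0.86589132, -0.06715077])}
side [[609.20545534   0.         321.0503149 ]
 [  0.         609.20545534 244.18441073]
 [  0.           0.           1.        ]] [[ 9.64378792e-01 -2.64501968e-01 -3.50053735e-03 -4.67168047e+02]
 [-1.71409120e-01 -6.14772063e-01 -7.69853379e-01  1.18107989e+02]
 [ 2.01475701e-01  7.43030296e-01 -6.38211189e-01  1.36448268e+03]
 [ 0.00000000e+00  0.00000000e+00  0.00000000e+00  1.00000000e+00]]
top [[539.76710651   0.         313.61080578]
 [  0.         539.76710651 241.84439101]
 [  0.           0.           1.        ]] [[-1.86644973e-02 -9.99795212e-01  7.82117925e-03 -9.23830600e+00]
 [-9.92239923e-01  1.75605334e-02 -1.23091685e-01  4.92100251e+02]
 [ 1.22929133e-01 -1.00579307e-02 -9.92364483e-01  1.51899185e+03]
 [ 0.00000000e+00  0.00000000e+00  0.00000000e+00  1.00000000e+00]]
```

View pics/top0.png

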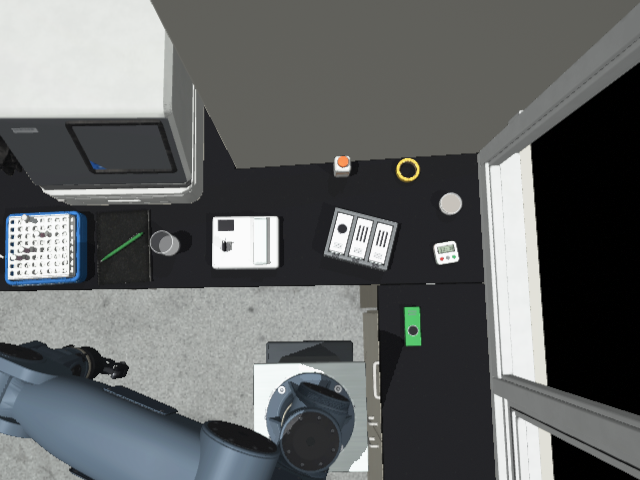

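View pics/side0.png

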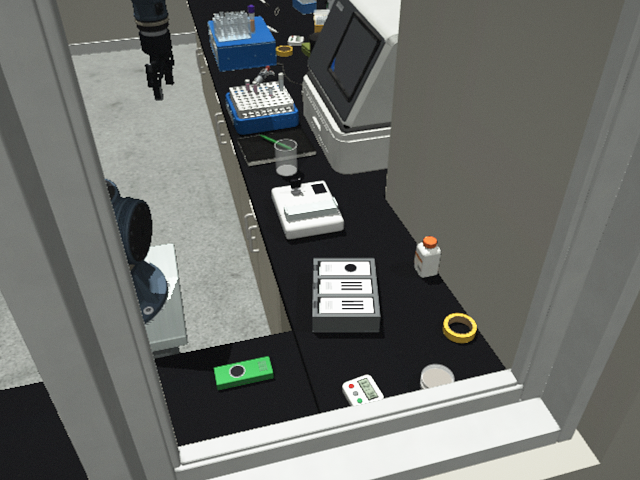

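Top view: white round-window cartridge at (342,229) in the left pocket. The slotted ones are at (361,237) and (381,244), and the green look-alike with a round window is at (413,327). The reader is at (246,242) with its key near (227,245), the beaker is at (164,243), the bottle at (342,165) and the timer at (446,252). I choose the one at (342,229) and check it in a crop.

Run:
```python
import cv2,numpy as np
a=cv2.imread('pics/top0.png'); b=cv2.imread('pics/side0.png')
t=cv2.resize(a[200:280,205:405],None,fx=4,fy=4,interpolation=cv2.INTER_CUBIC)
s=cv2.resize(b[165:340,255:395],None,fx=1.6,fy=1.6,interpolation=cv2.INTER_CUBIC)
cv2.imwrite('pics/crop1.png',t)
s=cv2.resize(b[165:345,260:400],None,fx=3.3,fy=3.3,interpolation=cv2.INTER_CUBIC)
cv2.imwrite('pics/crop2.png',s)
```

```text
(no output)
```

View pics/crop1.png

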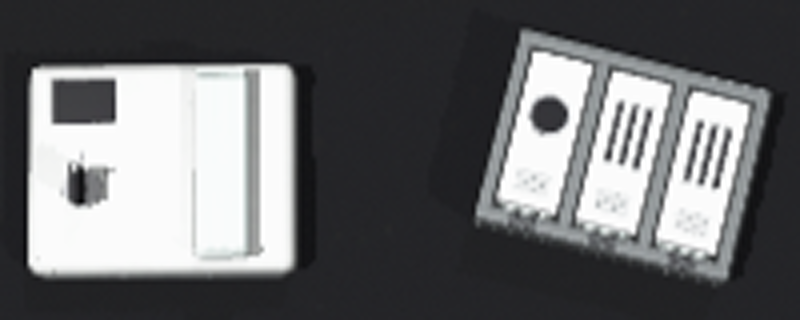

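View pics/crop2.png

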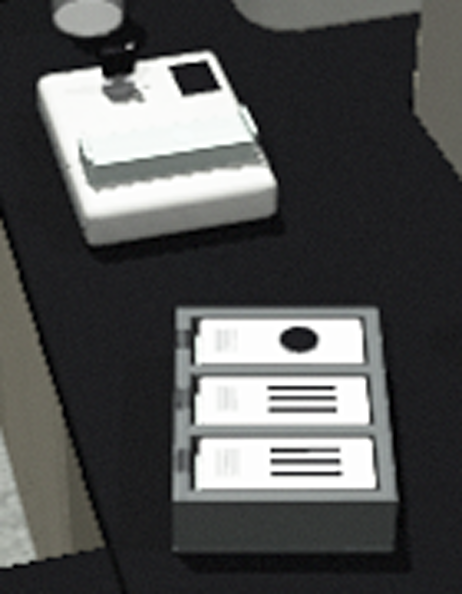

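The crops confirm the choice: the left pocket holds the white cartridge with the single round window and ribs at its near end. In crop1, the bed quad spans (195-245, 72-257) and the black key bow is at (77,185). Next I fit the poses with both cameras.

```bash
cat > h.py <<'E'
import cv2,numpy as np
from scipy.optimize import minimize
from station import vision
C={n:vision.get_calibration(n) for n in('side','top')}
def proj(n,P):
    P=np.atleast_2d(np.asarray(P,float)); V=C[n]['view']; q=(P@V[:3,:3].T+V[:3,3])@C[n]['intrinsics'].T
    return q[:,:2]/q[:,2:]
def unproj(n,uv,z):
    V=C[n]['view'];R=V[:3,:3];c=-R.T@V[:3,3];d=R.T@np.linalg.inv(C[n]['intrinsics'])@[uv[0],uv[1],1]
    return c+d*(z-c[2])/d[2]
def w(p,pts):
    c,s=np.cos(p[2]),np.sin(p[2]); pts=np.array(pts,float)
    return np.c_[pts[:,0]*c-pts[:,1]*s+p[0],pts[:,0]*s+pts[:,1]*c+p[1],pts[:,2]]
def fit(masks,polys,p0,hull=False):
    def cost(p):
        t=0
        for n,m in masks.items():
            r=np.zeros((480*4,640*4),np.uint8)
            for g in polys:
                q=proj(n,w(p,g)).astype(np.float32)
                if hull:q=cv2.convexHull(q)[:,0]
                cv2.fillPoly(r,[np.round(((q+.5)*4-.5)*16).astype(int)],255,shift=4)
            r=cv2.resize(r,(640,480),interpolation=cv2.INTER_AREA)/255.
            t+=np.abs(r-m).sum()
        return t
    S=np.array([p0,p0+np.array([12,0,0]),p0+np.array([0,12,0]),p0+np.array([0,0,.08])])
    o=minimize(cost,p0,method='Nelder-Mead',options=dict(initial_simplex=S,xatol=.01,fatol=.1,maxiter=300));return o.x,o.fun
def rect(x0,x1,y0,y1,z):return [[x0,y0,z],[x1,y0,z],[x1,y1,z],[x0,y1,z]]
E
cat > m.py <<'E'
from h import *
I={n:cv2.imread(f'pics/{n}0.png') for n in C}
def soft(n,box,fill=True,lo=110,hi=225):
    g=I[n].min(2).astype(float); m=np.zeros((480,640)); x0,y0,x1,y1=box
    m[y0:y1,x0:x1]=np.clip((g[y0:y1,x0:x1]-lo)/(hi-lo),0,1)
    if fill: # fill holes (windows)
        b=(m>.5).astype(np.uint8); cs,_=cv2.findContours(b,cv2.RETR_EXTERNAL,cv2.CHAIN_APPROX_NONE)
        f=np.zeros_like(b)
        for c in cs:
            if cv2.contourArea(c)>30: cv2.drawContours(f,[c],-1,1,-1)
        e=cv2.erode(f,np.ones((3,3),np.uint8)); m[e>0]=1; m[cv2.dilate(f,np.ones((3,3),np.uint8))==0]=0
    return m
T={'top':soft('top',(320,200,402,276)),'side':soft('side',(310,250,384,335))}
p0=unproj('top',(361,238),48);p0[2]=-.25
cart=[rect(-55,55,y-22,y+22,48) for y in(58,0,-58)]
for k in(['top'],['side'],['top','side']): print('tray',k,fit({n:T[n] for n in k},cart,p0))
R={'top':soft('top',(205,208,288,278),lo=40,hi=225)}
p0=unproj('top',(246,242),40);p0[2]=0.02
box=[rect(-75,75,-95,95,40)+rect(-75,75,-95,95,5)]
print('reader',fit(R,box,p0,True))
for uv in[(253.75,218),(266.25,218),(254.5,264.2),(266.75,263.8)]:print('bedc',unproj('top',uv,60))
for uv in[(277,166)]:pass
print(unproj('top',(224,246),80),unproj('side',(260+118/3.3,165+48/3.3),80))
print(I['top'][238:252,219:236].min(2))
print(I['top'][228,248:276]);print(I['top'][214:222,260].min(1),I['top'][258:272,260].min(1))
for n,uv in(('top',(164,243)),('top',(342,160)),('top',(446,252))):print(unproj(n,uv,40))
E
python3 m.py
```

```text
tray ['top'] (array([ 4.99110235e+02, -1.51049849e+02, -2.72308221e-01]), np.float64(97.54066496163682))
tray ['side'] (array([ 4.97098673e+02, -1.53219081e+02, -2.72971621e-01]), np.float64(104.321568627451))
tray ['top', 'side'] (array([ 4.97468401e+02, -1.52520346e+02, -2.70131280e-01]), np.float64(325.57953964194377))
reader (array([ 4.95740303e+02,  1.77868277e+02, -2.48527580e-03]), np.float64(158.35675675675674))
bedc [559.13142245 150.13568348  60.        ]
bedc [558.51869013 114.80954062  60.        ]
bedc [428.08408703 148.69742869  60.        ]
bedc [428.58920461 114.43375764  60.        ]
[478.50222588 230.8828946   80.        ] [480.00220478 231.11710181  80.        ]
[[246 246 251 251 251 251 214 249 251 251 251 251 251 251 251 251 251]
 [242 243 246 246 250 251 196 249 251 251 251 251 251 251 251 251 251]
 [243 244 243 204 208 215 218 249 251 251 251 251 251 251 251 251 251]
 [243 244 243 128 232 128 151 244 220 214 214 214 214 249 242 250 251]
 [243 243 243 106 193  79  45 175 139 150 152 153 122 180 193 249 251]
 [243 243 237 102  83  44  19  95 118 134 134 153 120 2
[... 526 characters left out ...]
 238 194 136 166 183 162 233 239 250 251 251 251 251 251]]
[[251 251 251]
 [251 251 251]
 [244 245 244]
 [242 244 243]
 [243 244 243]
 [233 234 232]
 [250 250 249]
 [251 251 248]
 [251 251 248]
 [251 251 249]
 [250 251 247]
 [251 251 248]
 [251 251 250]
 [251 251 250]
 [251 251 248]
 [251 251 248]
 [251 251 249]
 [251 251 249]
 [191 194 183]
 [140 141 138]
 [153 155 153]
 [157 157 156]
 [249 249 249]
 [251 251 251]
 [251 251 251]
 [251 251 251]
 [251 251 251]
 [251 251 251]]
[ 32  39 173 240 205 226 247 249] [250 250 250 244 227 216 193 233 239 193 121  63  34  33]
[494.88735893 407.6735899   40.        ]
[ 729.04179522 -105.12744384   40.        ]
[ 454.80998231 -395.01121907   40.        ]
```

Request:
jog_arm:
  motion:
    - {"dr": [0, 0, 0.6], "travel": [18, -36, -5], "hand": 0}
    - {"dr": [0, 0, 0.6], "travel": [18, -36, -5], "hand": 0}
    - {"dr": [0, 0, 0.6], "travel": [18, -36, -5], "hand": 0}
    - {"dr": [0, 0, 0.6], "travel": [18, -36, -5], "hand": 0}
    - {"dr": [0, 0, 0.6], "travel": [18, -36, -5], "hand": 0}
    - {"dr": [0, 0, 0.6], "travel": [18, -36, -5], "hand": 0}
    - {"dr": [0, 0, 0.6], "travel": [18, -36, -5], "hand": 0}
    - {"dr": [0, 0, 0.6], "travel": [18, -36, -5], "hand": 0}
    - {"dr": [0, 0, 0.6], "travel": [18, -36, -5], "hand": 0}
    - {"dr": [0, 0, 0.6], "travel": [18, -36, -5], "hand": 0}
  squeeze: 40

```text
time: 0.93
tool_pos: [372.9, 126.4, 253.7]
tool_rot: [0.423, 3.113, 0.0]
wrist_force: [1.5, 0.9, -0.4]
grip_width: 0.1
grip_force: 0.0
```

```bash
cat > s.py <<'E'
from station import arm
import numpy as np
from scipy.spatial.transform import Rotation as Ro
s=arm.state();np.set_printoptions(precision=2,suppress=True)
R=Ro.from_rotvec(s['tool_rot']).as_matrix()
print(s['time'],s['tool_pos'],'zax',R[:,2],'close deg',np.degrees(np.arctan2(R[1,1],R[0,1])),'q',np.array(s['joint_positions']),'F',s['wrist_force'],s['torque'],s['grip_width'],s['grip_force'])
E
python3 s.py
python3 - <<'E'
from h import *
for uv in((338.2,207.4),(285.8,215)):print(unproj('side',uv,60))
E
```

```text
0.9333 [372.86 126.4  253.66] zax [ 0.  0. -1.] close deg 74.5121830836103 q [ 0.33  0.04 -0.39  1.15 -0.    0.6 ] F [ 1.46  0.9  -0.38] [ 0.05 -0.08 -0.07] 0.11515032469018942 0.0
[559.32139714 110.41260299  60.        ]
[426.28707298 114.80745402  60.        ]
```

Request:
jog_arm:
  motion:
    - {"travel": [15, -30, -8], "hand": 0}
    - {"travel": [15, -30, -8], "hand": 0}
    - {"travel": [15, -30, -8], "hand": 0}
    - {"travel": [15, -30, -8], "hand": 0}
    - {"travel": [15, -30, -10], "hand": 0}
    - {"travel": [15, -30, -14], "hand": 0}
    - {"travel": [14, -32, -18], "hand": 0}
    - {"travel": [0, 0, -20], "hand": 0}
    - {"travel": [0, 0, -20], "hand": 0}
    - {"travel": [0, 0, -8], "hand": 0}

```text
$.motion[0]: bad value
```

```bash
python3 s.py
python3 - <<'E'
from h import *
I=[vision.grab_frame(n)[:,:,::-1] for n in('top','side')]
a=cv2.resize(I[0][195:275,315:405],None,fx=4.2,fy=4.2,interpolation=cv2.INTER_CUBIC)
b=cv2.resize(I[1][220:340,280:390],None,fx=3.6,fy=3.6,interpolation=cv2.INTER_CUBIC)
H=max(a.shape[0],b.shape[0]);c=np.zeros((H,a.shape[1]+b.shape[1],3),np.uint8);c[:a.shape[0],:a.shape[1]]=a;c[:b.shape[0],a.shape[1]:]=b
cv2.imwrite('pics/press.png',c)
E
```

```text
0.9333 [372.86 126.4  253.66] zax [ 0.  0. -1.] close deg 74.5121830836103 q [ 0.33  0.04 -0.39  1.15 -0.    0.6 ] F [ 1.46  0.9  -0.38] [ 0.05 -0.08 -0.07] 0.11515032469018942 0.0
```

View pics/press.png

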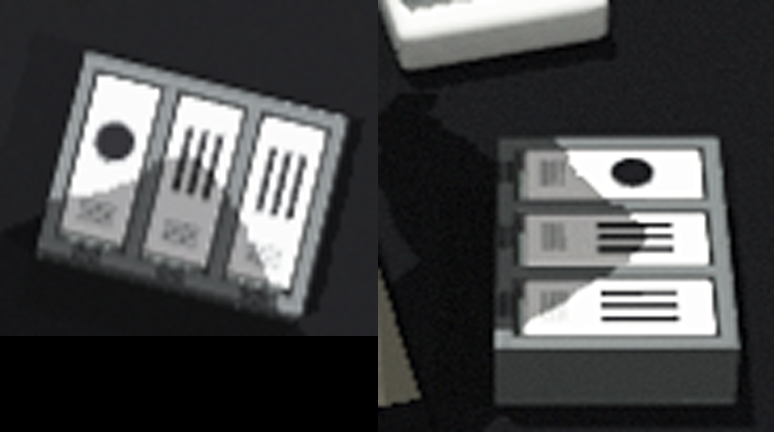

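The picture shows the tray unchanged, with only the arm's shadow over the ribbed ends: the move was refused because the rows had no "dr". I'll resend it complete.

Request:
jog_arm:
  motion:
    - {"dr": [0, 0, 0], "travel": [15, -30, -8], "hand": 0}
    - {"dr": [0, 0, 0], "travel": [15, -30, -8], "hand": 0}
    - {"dr": [0, 0, 0], "travel": [15, -30, -8], "hand": 0}
    - {"dr": [0, 0, 0], "travel": [15, -30, -8], "hand": 0}
    - {"dr": [0, 0, 0], "travel": [15, -30, -10], "hand": 0}
    - {"dr": [0, 0, 0], "travel": [15, -30, -12], "hand": 0}
    - {"dr": [0, 0, 0], "travel": [14, -32, -12], "hand": 0}
    - {"dr": [0, 0, 0], "travel": [0, 0, -20], "hand": 0}
    - {"dr": [0, 0, 0], "travel": [0, 0, -20], "hand": 0}
    - {"dr": [0, 0, 0], "travel": [0, 0, -8], "hand": 0}

```text
time: 1.87
tool_pos: [475.6, -83.5, 137.4]
tool_rot: [-0.425, -3.109, -0.0]
wrist_force: [-0.4, 0.6, -0.0]
grip_width: 0.2
grip_force: 0.0
```

```bash
python3 s.py
```

```text
1.8667 [475.55 -83.49 137.4 ] zax [-0.  0. -1.] close deg 74.41798386128431 q [-0.17  0.29 -0.4   0.88  0.    0.1 ] F [-0.36  0.62 -0.04] [-0.07  0.03 -0.01] 0.24237872684041917 0.0
```

Request:
jog_arm:
  motion:
    - {"dr": [0, 0, 0], "travel": [1.5, -2.5, -6], "hand": 0}
    - {"dr": [0, 0, 0], "travel": [0, 0, -5], "hand": 0}
    - {"dr": [0, 0, 0], "travel": [0, 0, -4], "hand": 0}
    - {"dr": [0, 0, 0], "travel": [0, 0, -3], "hand": 0}
    - {"dr": [0, 0, 0], "travel": [0, 0, -3], "hand": 0}
    - {"dr": [0, 0, 0], "travel": [0, 0, -2], "hand": 0}
    - {"dr": [0, 0, 0], "travel": [0, 0, -2], "hand": 0}
    - {"dr": [0, 0, 0], "travel": [0, 0, -2], "hand": 0}
    - {"dr": [0, 0, 0], "travel": [0, 0, -2], "hand": 0}
    - {"dr": [0, 0, 0], "travel": [0, 0, -1], "hand": 0}

```text
time: 2.7
tool_pos: [475.1, -85.1, 109.6]
tool_rot: [-0.423, -3.107, -0.001]
wrist_force: [-11.7, 3.7, 8.0]
grip_width: 0.0
grip_force: 6.2
```

Request:
jog_arm:
  motion:
    - {"dr": [0, 0, 0], "travel": [-1.5, 0.4, 0], "hand": 0}
    - {"dr": [0, 0, 0], "travel": [-1, 0.3, 0], "hand": 0}
    - {"dr": [0, 0, 0], "travel": [-0.5, 0.1, -1], "hand": 0}
    - {"dr": [0, 0, 0], "travel": [-0.5, 0.1, -1], "hand": 0}
    - {"dr": [0, 0, 0], "travel": [0, 0, -1], "hand": 0}
    - {"dr": [0, 0, 0], "travel": [0, 0, 0], "hand": 0}
    - {"dr": [0, 0, 0], "travel": [0, 0, 0], "hand": 0}
    - {"dr": [0, 0, 0], "travel": [0, 0, 0], "hand": 0}
    - {"dr": [0, 0, 0], "travel": [0, 0, 0], "hand": 0}
    - {"dr": [0, 0, 0], "travel": [0, 0, 0], "hand": 0}

```text
time: 3.53
tool_pos: [474.7, -85.1, 108.0]
tool_rot: [0.424, 3.112, 0.0]
wrist_force: [-6.1, 3.3, 16.7]
grip_width: 0.0
grip_force: 9.4
```

```bash
python3 s.py;python3 - <<'E'
from h import *
I=[vision.grab_frame(n)[:,:,::-1] for n in('top','side')]
a=cv2.resize(I[0][185:275,315:405],None,fx=4.2,fy=4.2,interpolation=cv2.INTER_CUBIC)
b=cv2.resize(I[1][230:340,295:390],None,fx=4,fy=4,interpolation=cv2.INTER_CUBIC)
H=max(a.shape[0],b.shape[0]);c=np.zeros((H,a.shape[1]+b.shape[1],3),np.uint8);c[:a.shape[0],:a.shape[1]]=a;c[:b.shape[0],a.shape[1]:]=b
cv2.imwrite('pics/press2.png',c)
E
```

```text
3.5333 [474.75 -85.12 107.99] zax [ 0.  0. -1.] close deg 74.47561169353321 q [-0.18  0.32 -0.45  0.8   0.    0.09] F [-6.09  3.25 16.7 ] [0.56 1.36 0.02] 0.006345579584819039 9.405824840068817
```

View pics/press2.png

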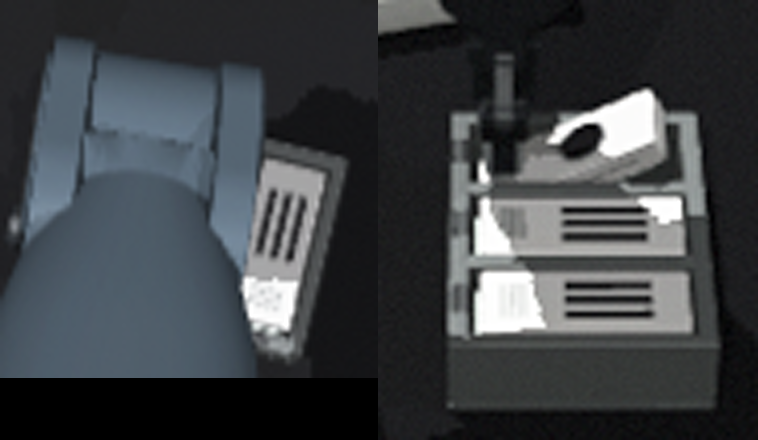

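The cartridge is tipped, its raised far end at about (655,88)–(668,133) in the crop. I'll compare that with the 0.5 rad model.

```bash
cat >> h.py <<'E'
TR=np.array([498.1,-152.1,-.271])
def cart(th,pts,y=58,dx=0):  # cartridge-local -> world, tipped th about hinge
    p=np.array(pts,float); X=p[:,0]+dx+6; Z=p[:,2]+39-28.5
    return w(TR,np.c_[X*np.cos(th)-Z*np.sin(th)-6,p[:,1]+y,X*np.sin(th)+Z*np.cos(th)+28.5])
E
python3 - <<'E'
from h import *
print('meas',[(295+(u-378)/4,230+v/4) for u,v in((655,88),(667,130),(668,160))])
for th in(.4,.45,.5,.55):
    print(th,proj('side',cart(th,[[55,22,9],[55,-22,9],[55,-22,-9]])).round(1).tolist())
th=.5
g=cart(th,[[43,0,0]])[0]
for x in(38,41,43):
  for d in(3,4,5): # tip d above bottom face
    tip=cart(th,[[x,0,-9+d],[x-11,22,-9+d]]); n=cart(th,[[x,0,64+d]])[0]
    print(x,d,'tip',tip.round(1).tolist(),'TCP',n.round(1))
E
```

```text
meas [(364.25, 252.0), (367.25, 262.5), (367.5, 270.0)]
0.4 [[363.8, 253.6], [364.8, 266.6], [367.7, 272.2]]
0.45 [[362.9, 252.8], [363.9, 265.8], [367.1, 271.3]]
0.5 [[361.9, 252.0], [362.9, 265.1], [366.5, 270.4]]
0.55 [[360.9, 251.3], [361.8, 264.3], [365.9, 269.5]]
38 3 tip [[543.0, -104.4, 53.5], [539.6, -80.6, 48.3]] TCP [509.3 -95.  117.6]
38 4 tip [[542.5, -104.2, 54.4], [539.1, -80.5, 49.1]] TCP [508.8 -94.9 118.5]
38 5 tip [[542.0, -104.1, 55.3], [538.6, -80.3, 50.0]] TCP [508.3 -94.7 119.4]
41 3 tip [[545.5, -105.1, 55.0], [542.1, -81.3, 49.7]] TCP [511.8 -95.7 119. ]
41 4 tip [[545.0, -104.9, 55.9], [541.6, -81.2, 50.6]] TCP [511.3 -95.6 119.9]
41 5 tip [[544.6, -104.8, 56.7], [541.2, -81.0, 51.5]] TCP [510.9 -95.4 120.8]
43 3 tip [[547.2, -105.5, 55.9], [543.8, -81.8, 50.7]] TCP [513.5 -96.2 120. ]
43 4 tip [[546.7, -105.4, 56.8], [543.3, -81.6, 51.5]] TCP [513.  -96.  120.9]
43 5 tip [[546.3, -105.3, 57.7], [542.9, -81.5, 52.4]] TCP [512.6 -95.9 121.8]
```

Rows match 0.5 rad, so the cartridge is at its stop. Next I retreat, tilt the tool to the cartridge normal and open.

Request:
jog_arm:
  motion:
    - {"dr": [0, 0, 0], "travel": [0, 0, 15], "hand": 0}
    - {"dr": [0, 0, 0], "travel": [0, 0, 17], "hand": 0}
    - {"dr": [-0.96, -3.45, 0], "travel": [2, -0.6, 8], "hand": 64}
    - {"dr": [-0.96, -3.45, 0], "travel": [2, -0.6, 6], "hand": 64}
    - {"dr": [-0.96, -3.45, 0], "travel": [2, -0.6, 6], "hand": 64}
    - {"dr": [-0.96, -3.45, 0], "travel": [2, -0.6, 4], "hand": 64}
    - {"dr": [-0.96, -3.45, 0], "travel": [2, -0.6, 4], "hand": 64}
    - {"dr": [-0.96, -3.45, 0], "travel": [2, -0.6, 4], "hand": 64}
    - {"dr": [-0.96, -3.45, 0], "travel": [2, -0.6, 2], "hand": 64}
    - {"dr": [-0.96, -3.45, 0], "travel": [2, -0.6, 0], "hand": 64}

```text
time: 4.47
tool_pos: [491.7, -90.2, 174.3]
tool_rot: [0.357, 2.614, -0.092]
wrist_force: [0.3, 0.3, 0.7]
grip_width: 64.2
grip_force: 0.0
```

```bash
python3 s.py
```

```text
4.4667 [491.69 -90.24 174.33] zax [ 0.47 -0.13 -0.87] close deg 74.46004379252626 q [-0.16  0.04 -0.75  0.27 -0.06  0.1 ] F [0.28 0.27 0.67] [ 0.1   0.38 -0.01] 64.22011087352318 0.0
```

Request:
jog_arm:
  motion:
    - {"dr": [0, 0, 0], "travel": [1.6, -0.4, -5], "hand": 64}
    - {"dr": [0, 0, 0], "travel": [1.6, -0.4, -5], "hand": 64}
    - {"dr": [0, 0, 0], "travel": [1.6, -0.4, -5], "hand": 64}
    - {"dr": [0, 0, 0], "travel": [1.6, -0.4, -5], "hand": 64}
    - {"dr": [0, 0, 0], "travel": [1.6, -0.4, -5], "hand": 64}
    - {"dr": [0, 0, 0], "travel": [1.6, -0.4, -5], "hand": 64}
    - {"dr": [0, 0, 0], "travel": [1.6, -0.5, -5], "hand": 64}
    - {"dr": [0, 0, 0], "travel": [2, -0.5, -4], "hand": 64}
    - {"dr": [0, 0, 0], "travel": [2, -0.6, -3], "hand": 64}
    - {"dr": [0, 0, 0], "travel": [1, -0.4, -2], "hand": 64}

```text
time: 5.3
tool_pos: [507.1, -94.5, 128.4]
tool_rot: [0.357, 2.621, -0.092]
wrist_force: [0.4, -0.5, 0.1]
grip_width: 64.0
grip_force: 0.0
```

```bash
python3 s.py;python3 - <<'E'
from h import *
I=vision.grab_frame('side')[:,:,::-1]
cv2.imwrite('pics/g1.png',cv2.resize(I[225:325,290:400],None,fx=6,fy=6,interpolation=cv2.INTER_CUBIC))
E
```

```text
5.3 [507.11 -94.54 128.35] zax [ 0.46 -0.13 -0.88] close deg 74.46365126733522 q [-0.16  0.15 -0.79  0.13 -0.05  0.1 ] F [ 0.41 -0.52  0.11] [ 0.09  0.39 -0.  ] 63.975015535690986 0.0
```

View pics/g1.png

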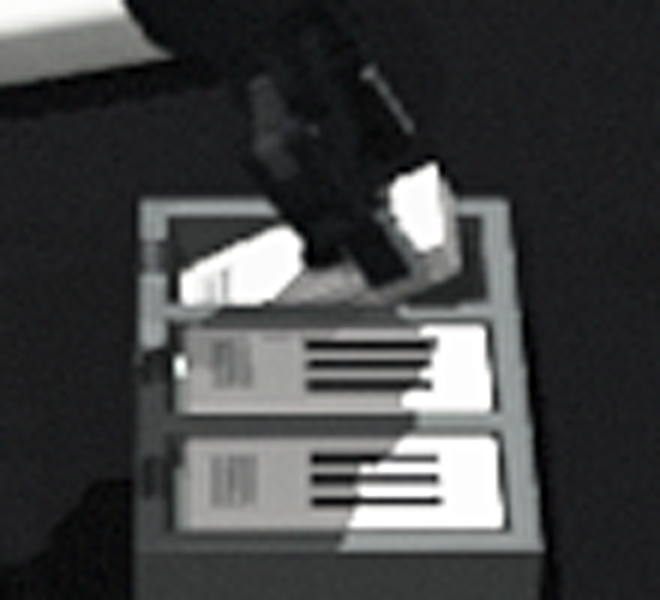

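Tray view: the cartridge is tipped, the near finger's tip is at crop (370–405, 270–285) and the cartridge's far end at (460,265). I'll project the model for comparison.

Run:
```python
from h import *
from station import arm
from scipy.spatial.transform import Rotation as Ro
s=arm.state();R=Ro.from_rotvec(s['tool_rot']).as_matrix();p=s['tool_pos']
f=lambda P:((proj('side',P)-[290,225])*6+2.5).round().tolist()
c=R[:,1]*np.sign(R[1,1]);x=R[:,0]*np.sign(R[0,0])
for L in(73,69,65):print(L,f([p+R[:,2]*L-c*k+x*e for k in(32,45) for e in(-11,11)]))
print('cart',f(cart(.5,[[55,22,9],[55,-22,9],[55,-22,-9],[-55,-22,9],[-55,22,9]])))
print('slot1 top', f(cart(0,[[55,22,9],[55,-22,9],[-55,-22,9],[-55,22,9]],0)))
```

```text
73 [[386.0, 294.0], [440.0, 273.0], [387.0, 318.0], [442.0, 297.0]]
69 [[381.0, 287.0], [435.0, 265.0], [382.0, 311.0], [437.0, 290.0]]
65 [[376.0, 280.0], [430.0, 258.0], [377.0, 304.0], [432.0, 282.0]]
cart [[434.0, 165.0], [440.0, 243.0], [462.0, 275.0], [176.0, 348.0], [176.0, 270.0]]
slot1 top [[485.0, 323.0], [492.0, 407.0], [184.0, 407.0], [184.0, 323.0]]
```

Request:
jog_arm:
  motion:
    - {"dr": [0, 0, 0], "travel": [2, -0.5, -3], "hand": 64}
    - {"dr": [0, 0, 0], "travel": [2, -0.5, -3], "hand": 64}
    - {"dr": [0, 0, 0], "travel": [2, -0.5, -3], "hand": 64}
    - {"dr": [0, 0, 0], "travel": [2.2, -0.6, -3], "hand": 64}
    - {"dr": [0, 0, 0], "travel": [0, 0, 0], "hand": 55}
    - {"dr": [0, 0, 0], "travel": [0, 0, 0], "hand": 49}
    - {"dr": [0, 0, 0], "travel": [0, 0, 0], "hand": 46}
    - {"dr": [0, 0, 0], "travel": [0, 0, 0], "hand": 43}
    - {"dr": [0, 0, 0], "travel": [0, 0, 0], "hand": 38}
    - {"dr": [0, 0, 0], "travel": [0, 0, 0], "hand": 38}
  squeeze: 60

```text
time: 6.18
tool_pos: [515.0, -96.6, 117.0]
tool_rot: [0.357, 2.62, -0.092]
wrist_force: [-1.2, -0.6, 1.6]
grip_width: 42.7
grip_force: 61.9
```

```bash
python3 s.py
```

```text
6.1833 [514.99 -96.56 117.04] zax [ 0.46 -0.13 -0.88] close deg 74.46488027005 q [-0.16  0.18 -0.79  0.1  -0.05  0.1 ] F [-1.2  -0.64  1.57] [ 0.2   0.58 -0.01] 42.687754429088145 61.91939949989319
```

Request:
jog_arm:
  motion:
    - {"dr": [0, 0, 0], "travel": [0, 0, 3], "hand": 38}
    - {"dr": [0, 0, 0], "travel": [0, 0, 4], "hand": 38}
    - {"dr": [0, 0, 0], "travel": [0, 0, 6], "hand": 38}
    - {"dr": [0, 0, 0], "travel": [0, 0, 8], "hand": 38}
    - {"dr": [0, 0, 0], "travel": [0, 0, 8], "hand": 38}
    - {"dr": [0, 0, 0], "travel": [0, 0, 8], "hand": 38}
    - {"dr": [0, 0, 0], "travel": [0, 0, 8], "hand": 38}
    - {"dr": [0, 0, 0], "travel": [0, 0, 8], "hand": 38}
    - {"dr": [0, 0, 0], "travel": [0, 0, 8], "hand": 38}
    - {"dr": [0, 0, 0], "travel": [0, 0, 8], "hand": 38}
  squeeze: 70

```text
time: 7.02
tool_pos: [515.1, -96.6, 187.0]
tool_rot: [0.357, 2.62, -0.092]
wrist_force: [-0.1, 0.2, -1.1]
grip_width: 42.1
grip_force: 72.6
```

```bash
python3 s.py
```

```text
7.0167 [515.1  -96.58 186.95] zax [ 0.46 -0.13 -0.88] close deg 74.46101307476076 q [-0.16  0.07 -0.68  0.32 -0.05  0.1 ] F [-0.12  0.21 -1.09] [0.13 0.45 0.02] 42.071005215258964 72.60829210281372
```

Request:
jog_arm:
  motion:
    - {"dr": [0.96, 3.45, 0], "travel": [0, 5, 6], "hand": 38}
    - {"dr": [0.96, 3.45, 0], "travel": [0, 10, 6], "hand": 38}
    - {"dr": [0.96, 3.45, 0], "travel": [2, 15, 0], "hand": 38}
    - {"dr": [0.96, 3.45, 0], "travel": [2, 18, 0], "hand": 38}
    - {"dr": [0.96, 3.45, 0], "travel": [2, 18, 0], "hand": 38}
    - {"dr": [0.96, 3.45, 0], "travel": [2, 18, 0], "hand": 38}
    - {"dr": [0.96, 3.45, 0], "travel": [2, 18, 0], "hand": 38}
    - {"dr": [0.96, 3.45, 0], "travel": [2, 18, 0], "hand": 38}
    - {"dr": [0, 0, 2], "travel": [2, 18, 0], "hand": 38}
    - {"dr": [0, 0, 2], "travel": [2, 18, 0], "hand": 38}

```text
time: 7.85
tool_pos: [531.9, 60.2, 198.1]
tool_rot: [-0.314, -3.125, 0.0]
wrist_force: [-0.3, 0.2, 0.0]
grip_width: 42.3
grip_force: 72.6
```

Request:
jog_arm:
  motion:
    - {"dr": [0, 0, 2], "travel": [1, 18, 0], "hand": 38}
    - {"dr": [0, 0, 2], "travel": [1, 15, 0], "hand": 38}
    - {"dr": [0, 0, 2], "travel": [1, 14, 0], "hand": 38}
    - {"dr": [0, 0, 2], "travel": [1, 12, 0], "hand": 38}
    - {"dr": [0, 0, 2], "travel": [1, 8, 0], "hand": 38}
    - {"dr": [0, 0, 1.5], "travel": [1, 4, 0], "hand": 38}
    - {"dr": [0, 0, 0], "travel": [0, 0, -6], "hand": 38}
    - {"dr": [0, 0, 0], "travel": [0, 0, -8], "hand": 38}
    - {"dr": [0, 0, 0], "travel": [0, 0, -8], "hand": 38}
    - {"dr": [0, 0, 0], "travel": [0, 0, -6], "hand": 38}

```text
time: 8.68
tool_pos: [536.6, 129.7, 168.5]
tool_rot: [-0.003, -3.14, 0.001]
wrist_force: [-0.0, -0.5, -0.3]
grip_width: 42.6
grip_force: 72.5
```

```bash
python3 s.py;python3 - <<'E'
from h import *
I=vision.grab_frame('side')[:,:,::-1];J=vision.grab_frame('top')[:,:,::-1]
a=cv2.resize(I[150:250,255:365],None,fx=4,fy=4,interpolation=cv2.INTER_CUBIC)
b=cv2.resize(J[200:290,200:290],None,fx=4,fy=4,interpolation=cv2.INTER_CUBIC)
c=np.zeros((400,800,3),np.uint8);c[:,:440]=a;c[:360,440:]=b
cv2.imwrite('pics/p1.png',c)
for uv in((212.3,225),(212.3,260),(278.7,225),(278.7,260)):print(unproj('top',uv,40))
E
```

```text
8.6833 [536.56 129.73 168.45] zax [-0. -0. -1.] close deg 89.90059327982709 q [ 0.24  0.36 -0.2   1.01 -0.    0.24] F [-0.   -0.51 -0.25] [ 0.   -0.04 -0.01] 42.56982348191894 72.54351496696472
[544.32099871 270.673196    40.        ]
[443.8648702  270.23107841  40.        ]
[541.00998668  80.91953056  40.        ]
[440.48342293  81.99606658  40.        ]
```

View pics/p1.png

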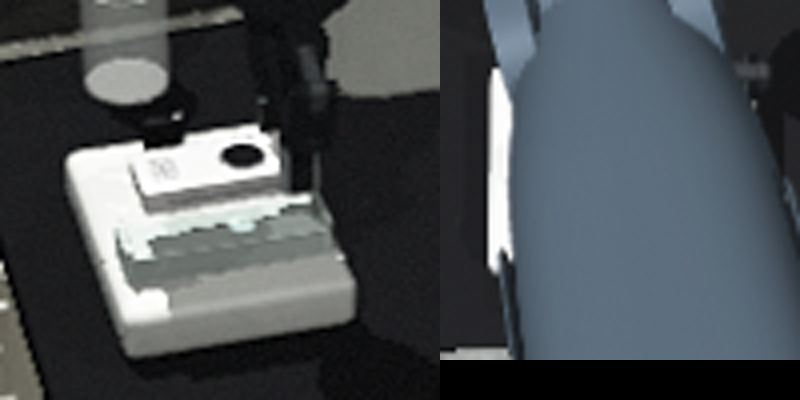

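The cartridge hangs level and window up over the bed. Its near-end top corners are at crop (133,148) and (148,195), and the bed's near end is at about (118,230). Checking these numerically.

Run:
```python
from h import *
f=lambda P:((proj('side',P)-[255,150])*4+1.5).round().tolist()
print('cart near +y,-y top', f([[438.6,151.7,118],[438.6,107.7,118],[438.6,107.7,100]]))
for x in(493.5,495.5):print('bed near+y,near-y,far-y,far+y',f([[x-66,149.5,60],[x-66,113.5,60],[x+66,113.5,60],[x+66,149.5,60]]),'stop tops',f([[x-66,113.5,66],[x+66,113.5,66]]))
print('reader',f([[x,y,40] for x,y in((420.5,81),(570.5,81),(570.5,271),(420.5,271))]))
I=cv2.imread('pics/side0.png');cv2.imwrite('pics/b0.png',cv2.resize(I[170:240,265:350],None,fx=8,fy=8,interpolation=cv2.INTER_CUBIC))
```

```text
cart near +y,-y top [[127.0, 147.0], [144.0, 187.0], [145.0, 212.0]]
bed near+y,near-y,far-y,far+y [[114.0, 229.0], [127.0, 262.0], [333.0, 228.0], [317.0, 196.0]] stop tops [[127.0, 255.0], [333.0, 220.0]]
bed near+y,near-y,far-y,far+y [[117.0, 229.0], [130.0, 262.0], [336.0, 228.0], [320.0, 196.0]] stop tops [[130.0, 254.0], [336.0, 220.0]]
reader [[129.0, 321.0], [365.0, 281.0], [282.0, 118.0], [66.0, 151.0]]
```

View pics/b0.png

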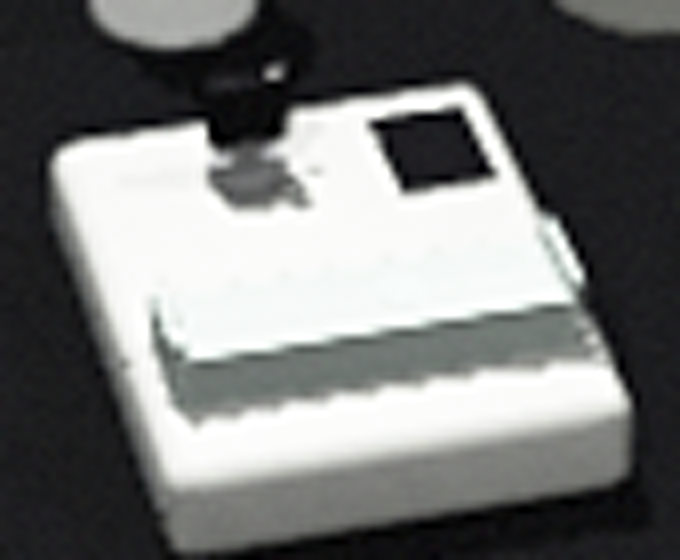

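Request:
jog_arm:
  motion:
    - {"dr": [0, 0, 0], "travel": [-2.5, 1.5, -4], "hand": 38}
    - {"dr": [0, 0, 0], "travel": [0, 0, -5], "hand": 38}
    - {"dr": [0, 0, 0], "travel": [0, 0, -5], "hand": 38}
    - {"dr": [0, 0, 0], "travel": [0, 0, -5], "hand": 38}
    - {"dr": [0, 0, 0], "travel": [0, 0, -5], "hand": 38}
    - {"dr": [0, 0, 0], "travel": [0, 0, -4], "hand": 38}
    - {"dr": [0, 0, 0], "travel": [0, 0, -2], "hand": 38}
    - {"dr": [0, 0, 0], "travel": [0, 0, -1.5], "hand": 38}
    - {"dr": [0, 0, 0], "travel": [0, 0, -1], "hand": 38}
    - {"dr": [0, 0, 0], "travel": [0, 0, 0], "hand": 38}

```text
time: 9.62
tool_pos: [534.6, 131.9, 137.3]
tool_rot: [-0.001, -3.142, 0.0]
wrist_force: [0.2, -0.2, -0.2]
grip_width: 42.1
grip_force: 72.5
```

Request:
jog_arm:
  motion:
    - {"dr": [0, 0, 0], "travel": [0, 0, -0.5], "hand": 38}
    - {"dr": [0, 0, 0], "travel": [0, 0, -0.5], "hand": 38}
    - {"dr": [0, 0, 0], "travel": [0, 0, -0.5], "hand": 38}
    - {"dr": [0, 0, 0], "travel": [0, 0, -0.5], "hand": 38}
    - {"dr": [0, 0, 0], "travel": [0, 0, -0.5], "hand": 38}
    - {"dr": [0, 0, 0], "travel": [0, 0, -0.5], "hand": 38}
    - {"dr": [0, 0, 0], "travel": [0, 0, 0], "hand": 38}
    - {"dr": [0, 0, 0], "travel": [0, 0, 0], "hand": 38}
    - {"dr": [0, 0, 0], "travel": [0, 0, 0], "hand": 38}
    - {"dr": [0, 0, 0], "travel": [0, 0, 0], "hand": 38}

```text
time: 10.45
tool_pos: [534.6, 131.9, 134.4]
tool_rot: [0.001, 3.142, -0.0]
wrist_force: [-0.4, -0.1, -0.6]
grip_width: 42.5
grip_force: 72.5
```

Request:
jog_arm:
  motion:
    - {"dr": [0, 0, 0], "travel": [0, 0, -0.7], "hand": 38}
    - {"dr": [0, 0, 0], "travel": [0, 0, -0.7], "hand": 38}
    - {"dr": [0, 0, 0], "travel": [0, 0, -0.6], "hand": 38}
    - {"dr": [0, 0, 0], "travel": [0, 0, -0.5], "hand": 38}
    - {"dr": [0, 0, 0], "travel": [0, 0, -0.5], "hand": 38}
    - {"dr": [0, 0, 0], "travel": [0, 0, 0], "hand": 38}
    - {"dr": [0, 0, 0], "travel": [0, 0, 0], "hand": 38}
    - {"dr": [0, 0, 0], "travel": [0, 0, 0], "hand": 38}
    - {"dr": [0, 0, 0], "travel": [0, 0, 0], "hand": 38}
    - {"dr": [0, 0, 0], "travel": [0, 0, 0], "hand": 38}

```text
time: 11.28
tool_pos: [534.6, 131.9, 132.9]
tool_rot: [0.001, 3.14, 0.0]
wrist_force: [-4.6, -1.9, 17.7]
grip_width: 42.7
grip_force: 74.8
```

Request:
jog_arm:
  motion:
    - {"dr": [0, 0, 0], "travel": [0, 0, -0.5], "hand": 38}
    - {"dr": [0, 0, 0], "travel": [0, 0, -0.5], "hand": 38}
    - {"dr": [0, 0, 0], "travel": [0, 0, -0.5], "hand": 38}
    - {"dr": [0, 0, 0], "travel": [0, 0, -0.5], "hand": 38}
    - {"dr": [0, 0, 0], "travel": [0, 0, 0], "hand": 38}
    - {"dr": [0, 0, 0], "travel": [0, 0, 0], "hand": 38}
    - {"dr": [0, 0, 0], "travel": [0, 0, 0], "hand": 38}
    - {"dr": [0, 0, 0], "travel": [0, 0, 0], "hand": 38}
    - {"dr": [0, 0, 0], "travel": [0, 0, 0], "hand": 38}
    - {"dr": [0, 0, 0], "travel": [0, 0, 0], "hand": 38}

```text
time: 12.12
tool_pos: [534.5, 131.9, 132.9]
tool_rot: [0.001, 3.139, 0.001]
wrist_force: [-12.8, -2.4, 37.6]
grip_width: 43.1
grip_force: 77.3
```

Request:
jog_arm:
  motion:
    - {"dr": [0, 0, 0], "travel": [0, 0, 1], "hand": 38}
    - {"dr": [0, 0, 0], "travel": [0, 0, 1], "hand": 38}
    - {"dr": [0, 0, 0], "travel": [0, 0, 0.7], "hand": 38}
    - {"dr": [0, 0, 0], "travel": [0, 0, 0], "hand": 38}
    - {"dr": [0, 0, 0], "travel": [0, 0, 0], "hand": 38}
    - {"dr": [0, 0, 0], "travel": [0, 0, 0], "hand": 38}
    - {"dr": [0, 0, 0], "travel": [0, 0, 0], "hand": 38}
    - {"dr": [0, 0, 0], "travel": [0, 0, 0], "hand": 38}
    - {"dr": [0, 0, 0], "travel": [0, 0, 0], "hand": 38}
    - {"dr": [0, 0, 0], "travel": [0, 0, 0], "hand": 38}

```text
time: 12.95
tool_pos: [534.6, 131.9, 133.0]
tool_rot: [0.001, 3.141, 0.0]
wrist_force: [-3.8, -1.1, 12.4]
grip_width: 42.2
grip_force: 74.1
```

```bash
python3 s.py
```

```text
12.95 [534.6  131.92 132.97] zax [ 0.  0. -1.] close deg 89.96587930486187 q [ 0.24  0.39 -0.25  0.93 -0.    0.24] F [-3.75 -1.12 12.42] [-0.28  0.76 -0.  ] 42.19280060135576 74.13043141365051
```

Request:
jog_arm:
  motion:
    - {"dr": [0, 0, 0], "travel": [0, 0, 0.5], "hand": 38}
    - {"dr": [0, 0, 0], "travel": [0, 0, 0], "hand": 43}
    - {"dr": [0, 0, 0], "travel": [0, 0, 0], "hand": 45}
    - {"dr": [0, 0, 0], "travel": [0, 0, 0], "hand": 48}
    - {"dr": [0, 0, 0], "travel": [0, 0, 0], "hand": 54}
    - {"dr": [0, 0, 0], "travel": [0, 0, 0], "hand": 60}
    - {"dr": [0, 0, 0], "travel": [0, 0, 5], "hand": 62}
    - {"dr": [0, 0, 0], "travel": [0, 0, 8], "hand": 62}
    - {"dr": [0, 0, 0], "travel": [0, 0, 12], "hand": 62}
    - {"dr": [0, 0, 0], "travel": [0, 0, 15], "hand": 62}
  squeeze: 30

```text
time: 13.78
tool_pos: [534.3, 131.8, 173.1]
tool_rot: [-0.001, -3.141, 0.001]
wrist_force: [0.7, -0.1, 0.7]
grip_width: 62.1
grip_force: 0.0
```

Request:
jog_arm:
  motion:
    - {"dr": [0, 0, 0], "travel": [-5, 5, 15], "hand": 50}
    - {"dr": [0, 0, 0], "travel": [-7, 12, 0], "hand": 45}
    - {"dr": [0, 0, 0], "travel": [-7, 12, 0], "hand": 45}
    - {"dr": [0, 0, 0], "travel": [-7, 12, 0], "hand": 45}
    - {"dr": [0, 0, 0], "travel": [-7, 12, 0], "hand": 45}
    - {"dr": [0, 0, 0], "travel": [-7, 12, 0], "hand": 45}
    - {"dr": [0, 0, 0], "travel": [-7, 12, 0], "hand": 45}
    - {"dr": [0, 0, 0], "travel": [-5, 12, 0], "hand": 45}
    - {"dr": [0, 0, 0], "travel": [-3, 7, 0], "hand": 45}
    - {"dr": [0, 0, 0], "travel": [0, 3, 0], "hand": 45}

```text
time: 14.62
tool_pos: [478.6, 232.3, 187.3]
tool_rot: [0.002, -3.141, 0.0]
wrist_force: [0.6, -0.5, -0.0]
grip_width: 44.9
grip_force: 0.0
```

```bash
python3 s.py;python3 - <<'E'
from h import *
I=vision.grab_frame('side')[:,:,::-1]
cv2.imwrite('pics/side_r.png',I)
cv2.imwrite('pics/r1.png',cv2.resize(I[150:245,255:365],None,fx=6,fy=6,interpolation=cv2.INTER_CUBIC))
f=lambda P:((proj('side',P)-[255,150])*6+2.5).round().tolist()
x=494.5;y=131.5
print(f([[x+a,y+b,z] for a,b,z in((-55,22,78),(-55,-22,78),(55,-22,78),(55,22,78),(-55,-22,60),(55,-22,60))]))
print('key',f([[479,231,80],[479,231,54]]))
E
```

```text
14.6167 [478.64 232.27 187.27] zax [-0. -0. -1.] close deg 90.06609483427737 q [ 0.45  0.32 -0.21  1.04  0.    0.45] F [ 0.61 -0.53 -0.05] [-0.05 -0.   -0.02] 44.853708435189546 0.0
[[196.0, 299.0], [220.0, 359.0], [480.0, 317.0], [451.0, 258.0], [222.0, 395.0], [480.0, 352.0]]
key [[245.0, 180.0], [247.0, 230.0]]
```

View pics/r1.png

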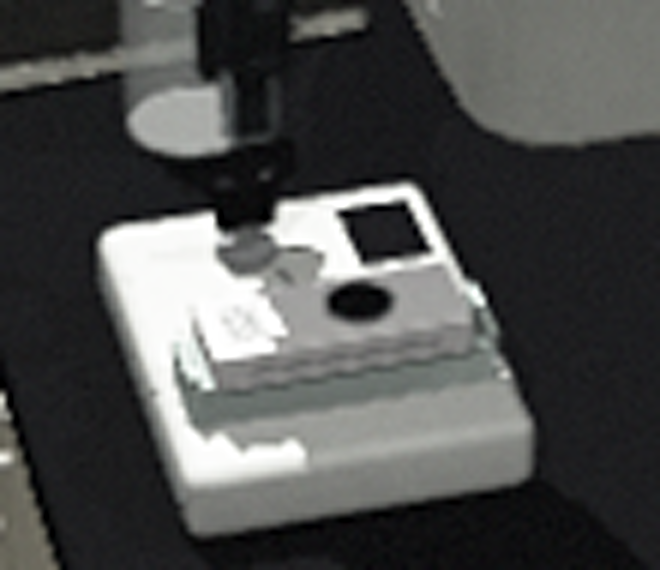

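Released, the cartridge lies flat with its window up: top corners at crop (193,300), (216,362) and (473,320), about centred between the stops. The gripper stands above the key bow at (246,212).

Request:
jog_arm:
  motion:
    - {"dr": [0, 0, 0], "travel": [-0.5, -0.3, -12], "hand": 45}
    - {"dr": [0, 0, 0], "travel": [0, 0, -12], "hand": 45}
    - {"dr": [0, 0, 0], "travel": [0, 0, -12], "hand": 45}
    - {"dr": [0, 0, 0], "travel": [0, 0, -10], "hand": 45}
    - {"dr": [0, 0, 0], "travel": [0, 0, -8], "hand": 45}
    - {"dr": [0, 0, 0], "travel": [0, 0, -5], "hand": 45}
    - {"dr": [0, 0, 0], "travel": [0, 0, -3], "hand": 45}
    - {"dr": [0, 0, 0], "travel": [0, 0, -1], "hand": 35}
    - {"dr": [0, 0, 0], "travel": [0, 0, 0], "hand": 25}
    - {"dr": [0, 0, 0], "travel": [0, 0, 0], "hand": 18}
  squeeze: 30

```text
time: 15.5
tool_pos: [479.3, 230.7, 125.0]
tool_rot: [0.001, 3.141, 0.0]
wrist_force: [0.3, 0.4, -0.0]
grip_width: 18.0
grip_force: 0.0
```

Request:
jog_arm:
  motion:
    - {"dr": [0, 0, 0], "travel": [0, 0, 0], "hand": 14}
    - {"dr": [0, 0, 0], "travel": [0, 0, 0], "hand": 12}
    - {"dr": [0, 0, 0], "travel": [0, 0, 0], "hand": 10}
    - {"dr": [0, 0, 0], "travel": [0, 0, 0], "hand": 8}
    - {"dr": [0, 0, 0], "travel": [0, 0, 0], "hand": 5}
    - {"dr": [0, 0, 0], "travel": [0, 0, 0], "hand": 4}
    - {"dr": [0, 0, 0], "travel": [0, 0, 0], "hand": 4}
    - {"dr": [0, 0, 0], "travel": [0, 0, 0], "hand": 4}
    - {"dr": [0, 0, 0], "travel": [0, 0, 0], "hand": 4}
    - {"dr": [0, 0, 0], "travel": [0, 0, 0], "hand": 4}

```text
time: 16.33
tool_pos: [479.4, 232.2, 125.2]
tool_rot: [-0.001, 3.141, 0.005]
wrist_force: [-1.2, 8.6, 0.7]
grip_width: 8.6
grip_force: 30.5
```

```bash
python3 s.py
```

```text
16.3333 [479.37 232.16 125.16] zax [ 0.  0. -1.] close deg 90.02622417695429 q [ 0.45  0.37 -0.31  0.89  0.    0.45] F [-1.25  8.61  0.65] [ 1.58  0.24 -0.1 ] 8.573527158443724 30.52386850118637
```

Request:
jog_arm:
  motion:
    - {"dr": [0, 0, 0], "travel": [0, 1.5, 0], "hand": 4}
    - {"dr": [0, 0, -4], "travel": [0, 0, 0], "hand": 4}
    - {"dr": [0, 0, -6], "travel": [0, 0, 0], "hand": 4}
    - {"dr": [0, 0, -6], "travel": [0, 0, 0], "hand": 4}
    - {"dr": [0, 0, -6], "travel": [0, 0, 0], "hand": 4}
    - {"dr": [0, 0, -6], "travel": [0, 0, 0], "hand": 4}
    - {"dr": [0, 0, -6], "travel": [0, 0, 0], "hand": 4}
    - {"dr": [0, 0, -6], "travel": [0, 0, 0], "hand": 4}
    - {"dr": [0, 0, -6], "travel": [0, 0, 0], "hand": 4}
    - {"dr": [0, 0, -4], "travel": [0, 0, 0], "hand": 4}
  squeeze: 40

```text
time: 17.17
tool_pos: [479.9, 233.5, 125.2]
tool_rot: [1.335, 2.843, 0.005]
wrist_force: [1.6, 7.4, -0.1]
grip_width: 8.2
grip_force: 41.7
```

```bash
python3 s.py
```

```text
17.1667 [479.86 233.52 125.22] zax [ 0.  0. -1.] close deg 39.69978503713607 q [ 0.45  0.37 -0.31  0.89  0.    1.33] F [ 1.61  7.44 -0.11] [ 1.48 -0.19  0.13] 8.238620890283459 41.6958823800087
```

Request:
jog_arm:
  motion:
    - {"dr": [0, 0, -2], "travel": [0, 0.5, 0], "hand": 4}
    - {"dr": [0, 0, -2], "travel": [0, 0.5, 0], "hand": 4}
    - {"dr": [0, 0, -2], "travel": [0, 0, 0], "hand": 4}
    - {"dr": [0, 0, -1], "travel": [0, 0, 0], "hand": 4}
    - {"dr": [0, 0, -1], "travel": [0, 0, 0], "hand": 4}
    - {"dr": [0, 0, -1], "travel": [0, 0, 0], "hand": 4}
    - {"dr": [0, 0, 0], "travel": [0, 0, 0], "hand": 4}
    - {"dr": [0, 0, 0], "travel": [0, 0, 0], "hand": 4}
    - {"dr": [0, 0, 0], "travel": [0, 0, 0], "hand": 4}
    - {"dr": [0, 0, 0], "travel": [0, 0, 0], "hand": 4}

```text
time: 18.0
tool_pos: [480.0, 233.8, 125.2]
tool_rot: [1.546, 2.734, 0.004]
wrist_force: [3.5, 4.5, 2.0]
grip_width: 8.4
grip_force: 43.2
```

```bash
python3 s.py
```

```text
18.0 [480.   233.81 125.2 ] zax [ 0.  0. -1.] close deg 31.025412642097265 q [ 0.45  0.37 -0.31  0.89  0.    1.48] F [3.51 4.48 2.01] [ 0.84 -0.53  0.42] 8.383103613966023 43.1792476773262
```

The torque rose sharply to 0.42 N m, so the key is at its stop. Next I nudge it a little further, release, and lift after it springs back.

Request:
jog_arm:
  motion:
    - {"dr": [0, 0, -1], "travel": [0, 0, 0], "hand": 4}
    - {"dr": [0, 0, 0], "travel": [0, 0, 0], "hand": 4}
    - {"dr": [0, 0, 0], "travel": [0, 0, 0], "hand": 4}
    - {"dr": [0, 0, 0], "travel": [0, 0, 0], "hand": 60}
    - {"dr": [0, 0, 0], "travel": [0, 0, 0], "hand": 60}
    - {"dr": [0, 0, 0], "travel": [0, 0, 0], "hand": 60}
    - {"dr": [0, 0, 0], "travel": [0, 0, 0], "hand": 60}
    - {"dr": [0, 0, 0], "travel": [0, 0, 0], "hand": 60}
    - {"dr": [0, 0, 0], "travel": [0, 0, 0], "hand": 60}
    - {"dr": [0, 0, 0], "travel": [0, 0, 0], "hand": 60}

```text
time: 18.83
tool_pos: [479.0, 233.0, 124.5]
tool_rot: [-1.572, -2.72, 0.001]
wrist_force: [-0.1, -0.2, -0.7]
grip_width: 60.2
grip_force: 0.0
```

Request:
jog_arm:
  motion:
    - {"dr": [0, 0, 0], "travel": [0, 0, 5], "hand": 60}
    - {"dr": [0, 0, 0], "travel": [0, 0, 10], "hand": 60}
    - {"dr": [0, 0, 0], "travel": [0, 0, 15], "hand": 60}
    - {"dr": [0, 0, 0], "travel": [0, 0, 20], "hand": 60}
    - {"dr": [0, 0, 0], "travel": [0, 0, 20], "hand": 60}
    - {"dr": [0, 0, 0], "travel": [0, 0, 20], "hand": 60}
    - {"dr": [0, 0, 0], "travel": [-20, 0, 20], "hand": 60}
    - {"dr": [0, 0, 0], "travel": [-30, 0, 10], "hand": 60}
    - {"dr": [0, 0, 0], "travel": [-30, 0, 0], "hand": 60}
    - {"dr": [0, 0, 0], "travel": [-30, 0, 0], "hand": 60}

```text
time: 19.67
tool_pos: [368.3, 233.1, 246.2]
tool_rot: [1.572, 2.719, 0.003]
wrist_force: [-0.3, 0.6, -0.8]
grip_width: 60.3
grip_force: 0.0
```

Request:
jog_arm:
  motion:
    - {"dr": [0, 0, 0], "travel": [-25, 15, 0], "hand": 60}
    - {"dr": [0, 0, 0], "travel": [-25, 25, 0], "hand": 60}
    - {"dr": [0, 0, 0], "travel": [-20, 30, 0], "hand": 60}
    - {"dr": [0, 0, 0], "travel": [-15, 30, 0], "hand": 60}
    - {"dr": [0, 0, 0], "travel": [-15, 30, 0], "hand": 60}
    - {"dr": [0, 0, 0], "travel": [-15, 30, 0], "hand": 60}
    - {"dr": [0, 0, 0], "travel": [-10, 30, 0], "hand": 60}
    - {"dr": [0, 0, 0], "travel": [-5, 20, 0], "hand": 60}
    - {"dr": [0, 0, 0], "travel": [0, 0, 0], "hand": 60}
    - {"dr": [0, 0, 0], "travel": [0, 0, 0], "hand": 60}

```text
time: 20.5
tool_pos: [238.6, 443.8, 245.1]
tool_rot: [1.569, 2.722, 0.0]
wrist_force: [0.0, -0.6, -0.1]
grip_width: 60.1
grip_force: 0.0
```

```bash
python3 s.py
cat > chk.py <<'E'
from h import *
I={n:vision.grab_frame(n)[:,:,::-1].copy() for n in C}
for n in C: cv2.imwrite(f'pics/{n}_end.png',I[n])
np.set_printoptions(linewidth=200)
O={n:cv2.imread(f'pics/{n}0.png') for n in C}
R={'top':dict(key=(215,236,234,254),slots=(352,222,398,272),beaker=(148,228,182,260),bottle=(332,152,354,180),timer=(432,238,462,268)),
 'side':dict(key=(284,160,308,185),slots=(314,278,380,316),beaker=(272,138,300,172),bottle=(412,234,444,280),timer=(340,374,386,412))}
for n in R:
  for k,(a,b,c,d) in R[n].items():
    x=np.abs(I[n][b:d,a:c].astype(int)-O[n][b:d,a:c]).max(2);print(n,k,'changed px',(x>50).sum(),'of',x.size)
print(I['top'][238:252,219:236].min(2))
E
python3 chk.py
```

```text
20.5 [238.57 443.79 245.08] zax [ 0.  0. -1.] close deg 30.080216161584286 q [ 1.08  0.23 -0.18  1.16 -0.    2.12] F [ 0.01 -0.56 -0.14] [-0.02  0.04 -0.03] 60.08048542666478 0.0
top key changed px 0 of 342
top slots changed px 0 of 2300
top beaker changed px 0 of 1088
top bottle changed px 0 of 616
top timer changed px 0 of 900
side key changed px 0 of 600
side slots changed px 0 of 2508
side beaker changed px 0 of 952
side bottle changed px 0 of 1472
side timer changed px 0 of 1748
[[246 247 251 251 251 251 214 249 251 251 251 251 251 251 251 251 251]
 [242 243 246 247 251 251 197 249 251 251 251 251 251 251 251 251 251]
 [243 244 244 204 209 216 218 249 251 251 251 251 251 251 251 251 251]
 [243 244 243 128 233 128 152 244 220 215 214 214 214 249 242 250 251]
 [243 243 243 106 193  79  46 175 139 150 153 152 122 180 193 249 251]
 [243 243 237 101  83  44  18  94 118 134 135 153 120 228 240 250 251]
 [244 244 228  95  59  38  17  89 118 123 114 152 147 249 251 251 251]
 [244 239 219  90  59  38  16  90 119 121 117 126 153 249 251 251 251]
 [244 234 215  91  60  38  17  72 117 121 121 111 151 249 251 251 251]
 [245 213 213  92  62  38  17  65 117 122 122 124 151 249 251 251 251]
 [249 203 212  93  62  38  18  84 120 123 118 127 151 248 251 251 251]
 [251 240 223  95  59  38  18  90 120 124 110 141 151 248 251 251 251]
 [251 250 243 163  79  30  16  91 130 154 142 234 239 250 251 251 251]
 [251 251 248 238 194 136 166 183 163 233 239 250 251 251 251 251 251]]
```

The key is back at rest and the bystanders are unchanged. As a last check, I measure the cartridge centring from its window and from the white-to-bed edges.

Run:
```python
from h import *
def win(img,box):
    a,b,c,d=box;g=255.-img[b:d,a:c].max(2);g[g<60]=0;k=(g>100).astype(np.uint8);n,l,st,ce=cv2.connectedComponentsWithStats(k);i=1+np.argmax(st[1:,4]);m=cv2.dilate((l==i).astype(np.uint8),np.ones((3,3)))*g
    y,x=np.mgrid[b:d,a:c];return (m*x).sum()/m.sum(),(m*y).sum()/m.sum(),st[i,4]
cc=cart(0,[[0,0,0]])[0];c,s=np.cos(TR[2]),np.sin(TR[2])
for n,b0,b1 in(('top',(335,221,350,237),(252,225,268,255)),('side',(340,260,362,276),(300,190,328,212))):
    o=cv2.imread(f'pics/{n}0.png');e=cv2.imread(f'pics/{n}_end.png')
    u=win(o,b0);v=win(e,b1);P=unproj(n,u[:2],48)-cc;lx=P[0]*c+P[1]*s;ly=-P[0]*s+P[1]*c
    Q=unproj(n,v[:2],78);print(n,u,v,'local',lx,ly,'centre now',Q[0]-lx,Q[1]-ly)
```

```text
top (np.float64(341.82432957637), np.float64(228.25511076564322), np.int32(66)) (np.float64(259.50242604476443), np.float64(235.55235561120676), np.int32(69)) local 13.884475765895465 0.8948359338546497 centre now 492.3856691393423 131.67023640540899
side (np.float64(350.1952662721894), np.float64(267.41617357001974), np.int32(73)) (np.float64(315.6982571878692), np.float64(208.73867664434817), np.int32(144)) local 11.905494317260127 0.2632991077096256 centre now 485.6971328743833 96.13069523036663
```

```bash
python3 -c "
from station import ticket
print(ticket.sign_off())"
```

```text
the job is handed in; nothing more can be done
None
```

I handed the job in at about 20.6 s: the round-window cartridge lies released on the bed, flat, window up and within about 2 mm of centre. I turned the key to its stop, and it sprang back. The slotted cartridges, beaker, bottle and timer look unchanged in both cameras.

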